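# Refit the drive shaft of a microscope stage

### The arm

A 6-joint arm with a two-finger parallel gripper is mounted at the origin on the work surface. World frame = base frame: x ahead of the robot, y to its left, z up, the work surface at z = 0. Lengths are in m, angles in rad, forces in N, time in s.
With the tool pointing down it reaches from about 0.3 to 1 m from the base axis. Payload 5.1 kg.
Tool frame: the origin (TCP) lies at the very end of the fingers, on their centre line; the grasp point (between the pads) lies 19 mm behind it; z points along the fingers, y is the direction in which the jaws open and shut (so a half turn about z gives the same grasp; the last joint's range is limited). The gripper opens to 95 mm and grips with 3 to 60 N. Pads are 20 mm wide; open, the fingers measure 119 mm over their backs; the gripper's body (75 mm by 180 mm) begins 59 mm behind the grasp point.
Start: joints at [-1.22, 0.124, 1.65, -0, 1.367, -0.083], TCP at [0.273, -0.59, 0.215] pointing down, gripper open.
Joint ranges: [-2.61, 2.61], [-1.02, 2.33], [0.03, 2.71], [-1.35, 4.49], [0.32, 2.68], [-2.91, 2.91]. Speed limits (rad/s): [2.57, 2.57, 3.14, 3.14, 3.14, 3.14].

### API

Orientations are given as a rotation vector (axis times angle).
In Python, from workcell import reach, movel, movej, grip, dwell, ik, snapshot, IKError, sign_off, get_time, get_joints, get_qd, get_joint_efforts, get_eef_pos, get_ee_rot, get_wrist_force, get_wrist_torque, get_grip_width gives the robot as it stands. The module is installed in compiled form; this text tells all that it offers. Calls block until the motion is done:
- reach(position, orientation): joint-space move of the TCP to a pose.
- movel(position, orientation=None, rate=0.15): straight line of the TCP; orientation=None keeps the orientation; rate is the mean speed in m/s.
- movej(angles): joint-space move.
- grip(opening): finger opening in m; the grip force is fixed at half the most; returns when the fingers have stopped.
- dwell(seconds).
- ik(position, orientation): joint angles nearest the present ones, or None.
- snapshot(name): name is "scene" or "side" or "wrist"; returns a dict with "image" (480x640x3 uint8, red, green, blue), "camera_matrix" (3x3 intrinsics, pixels), "D" ([k1, k2, p1, p2, k3] as OpenCV has them; the pictures are not rectified), "rvec" (rotation vector, rad) and "tvec" (3), from world to camera coordinates, as OpenCV has them; the wrist camera has in their place "mount" (4x4, takes a point from camera to tool coordinates, whose origin is the TCP and whose axes are the flange's). Camera axes: x right, y down, z forward; pixel columns grow to the right and rows downward; lengths in m; the calibration is good to about 2 mm. A picture is of the moment at which its call begins: read the wrist's pose just before it. There is no depth.
A pose or a line that the arm cannot do raises IKError and nothing moves.
- sign_off(): hands the job in, once; it reports no verdict.
Readings, each from a call of its own:
- get_time(): time.
- get_joints(): joint angles.
- get_qd(): joint speeds.
- get_joint_efforts(): joint torques, N m.
- get_eef_pos(): TCP position.
- get_ee_rot(): TCP orientation.
- get_wrist_force(): force on the tool from outside, world axes, zero at the start.
- get_wrist_torque(): the same for the moment, N m.
- get_grip_width(): finger opening in m.
Only numpy, scipy, OpenCV 4.12 (cv2) and the standard library are available. Lean on these libraries where they do the work, as an engineer would, in place of code of your own. Each camera call takes 0.05 s, during which the arm holds its last target.

### The job

The microscope's stage lies face down on its service blocks and its drive shaft has to go back in. Take the shaft by its black knob out of its stand, pass it down through the upper and then the lower bronze bushing of the stage's bracket until its brass pinion is level with the rack, so that the pinion covers the whole width of the rack's teeth, and finish while still holding it there, hanging clear of the plate below, ready for the clamp screws to be tightened. Leave the collar, specimen, objective and screwdriver as they are.

Things in the scene. Friction and masses are not known exactly. Their poses are not given: they have to be found in the camera images.
- stage: black microscope stage upside down on four grey blocks, immovable. Origin on the bench under the bushing axis, z up. Plate x -155 to 35, y -90 to 90 mm, top 40 mm above the bench. Bare-metal C-shaped bracket on it: two lugs 32 x 36 x 12 mm, wall on the +y side. Steel rack runs along y, 8 mm behind the axis (-x), on a dark bar 98 mm high. All of the stage lies below 121 mm
- upper_bushing (a point): centre of the top of the upper bronze bushing, 120 mm above the bench: a vertical bore of 13.5 mm through a 12 mm lug (bronze flange of 20 mm round it)
- lower_bushing (a point): centre of the top of the lower bronze bushing, 72 mm above the bench, on the same vertical axis: a bore of 13.5 mm through a 12 mm lug; its underside lies 20 mm above the stage's plate. 36 mm of open space between the two lugs
- rack_level (a point): the point on the bushing axis at mid-height of the rack, 90 mm above the bench, midway between the lugs; the rack's teeth are 8 mm high (86 to 94 mm above the bench)
- shaft_stand: bare aluminium stand in which the drive shaft starts, fixed: round foot 72 mm across, upright tube of 26 mm outer and 16 mm inner diameter, 108 mm high, on whose rim the shaft's knob rests. Origin under its centre
- knob_center (a point): centre of the shaft's black knurled knob, a cylinder 30 mm in diameter, 40 mm high; z along the shaft towards the knob. At the start the shaft hangs upright in the stand, the knob's flat underside, 20 mm below this point, on the tube's rim. Whole shaft 128 mm long, 0.11 to 0.18 kg
- pinion_center (a point): middle of the brass pinion, a toothed band 18 mm long on the shaft and no thicker than it (it passes through the bushings); 66 mm below the knob's centre and 42 mm above the shaft's tip
- shaft_tip (a point): lower end of the steel drive shaft, 108 mm below the knob's centre. The shaft is 12 mm thick and 88 mm long below the knob; the last 5 mm taper to 7 mm. With the pinion level with the rack the tip is 8 mm above the stage's plate and the knob's underside 16 mm above the upper lug
- collar_center (a point): centre of a loose brass collar lying flat, 28 mm across, 10 mm high; not to be disturbed
- specimen_center (a point): centre of a loose round dark-brown mounted specimen, 30 mm across, 18 mm high; not to be disturbed
- objective_center (a point): centre of a loose microscope objective standing upright, 25 mm across, 44 mm high; not to be disturbed
- screwdriver: a loose red-handled screwdriver lying flat, 160 mm long, along its x; not to be disturbed
There are look-alikes about, which are no part of the job. Of the things like the part that bears knob_center, leave any that is pink or turquoise; of the rest the smaller one is meant.

How it is judged:
By the outcome, as a careful person would: the job done as asked, in the order asked, and still so for the second after the job is handed in, while the arm keeps its last pose, push and grip.
It also fails if it takes over 48 s, if anything falls off the work surface, if the arm or the gripper's body presses on something with over 40 N, if the wrist force passes 120 N, or if a joint passes its speed limit or range.

## Working session

There is one attempt and no reset: what is moved stays moved. The work goes in short steps, each a Python script; the robot and the scene stay as the last script left them, time stands still between calls to the robot, and variables do not carry over. Pictures are saved under pics/ and viewed, and the job is handed in when it is done.

```bash
mkdir -p pics; cat > h.py <<'E'
import numpy as np, cv2, pickle
from workcell import *
def snap(n,f):
    p=get_eef_pos(); r=get_ee_rot()
    s=snapshot(n); s['p']=np.array(p); s['r']=np.array(r)
    cv2.imwrite(f'pics/{f}.png',s['image'][:,:,::-1]); pickle.dump(s,open(f'pics/{f}.pkl','wb')); return s
def load(f): return pickle.load(open(f'pics/{f}.pkl','rb'))
def campose(s):
    if 'mount' in s:
        T=np.eye(4);T[:3,:3]=cv2.Rodrigues(s['r'])[0];T[:3,3]=s['p']
        M=T@np.array(s['mount']);return M[:3,:3],M[:3,3]
    R=cv2.Rodrigues(np.array(s['rvec'],float))[0];return R.T,-R.T@np.array(s['tvec'],float).ravel()
def ray(s,uv):
    R,c=campose(s)
    u=cv2.undistortPoints(np.array(uv,float).reshape(-1,1,2),np.array(s['camera_matrix']),np.array(s['D'],float)).reshape(-1,2)
    d=(R@np.c_[u,np.ones(len(u))].T).T
    return c,d/np.linalg.norm(d,axis=1)[:,None]
def onz(s,uv,z):
    c,d=ray(s,uv); return c+d*((z-c[2])/d[:,2])[:,None]
def proj(s,P):
    R,c=campose(s); R=R.T
    return cv2.projectPoints(np.array(P,float).reshape(-1,1,3),cv2.Rodrigues(R)[0],-R@c,np.array(s['camera_matrix']),np.array(s['D'],float))[0].reshape(-1,2)
def tri(ss,uvs):
    A=np.zeros((3,3));b=np.zeros(3)
    for s,uv in zip(ss,uvs):
        c,d=ray(s,[uv]);d=d[0];Q=np.eye(3)-np.outer(d,d);A+=Q;b+=Q@c
    return np.linalg.solve(A,b)
E
python3 - <<'E'
from h import *
print(get_time())
for n in("scene","side","wrist"):
    s=snap(n,n+"0"); print(n,campose(s)[1])
print(get_ee_rot(),get_grip_width())
E
```

```text
0.0
scene [0.85654733 0.48680247 0.8393751 ]
side [0.17918088 0.51205784 0.71227576]
wrist [ 0.33330612 -0.56114561  0.38353286]
[-3.06639424e+00 -6.75696826e-01  3.81560352e-04] 0.09496156056430552
```

View pics/scene0.png

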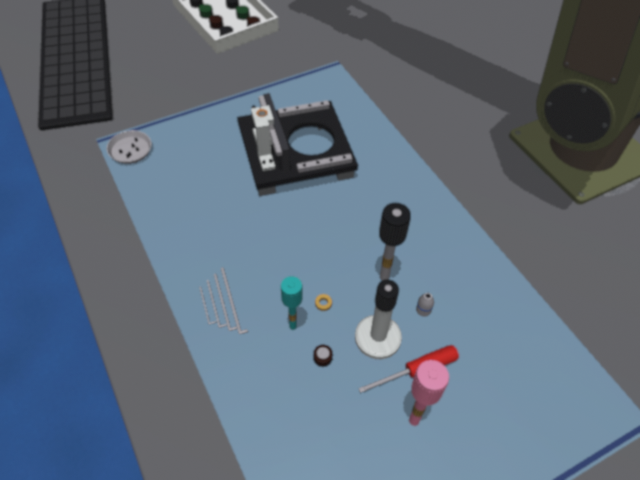

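View pics/side0.png

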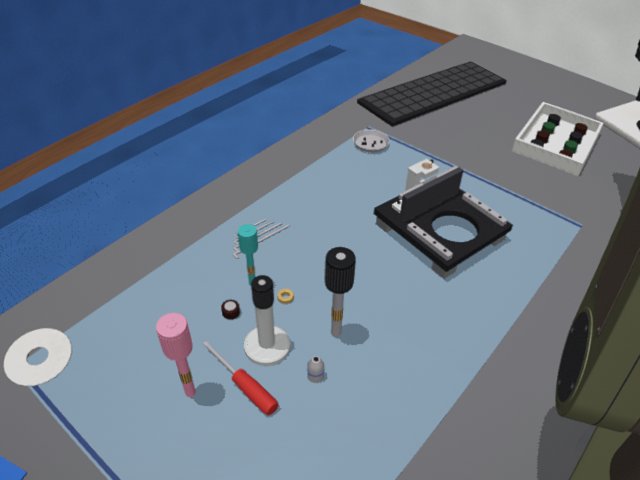

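View pics/wrist0.png

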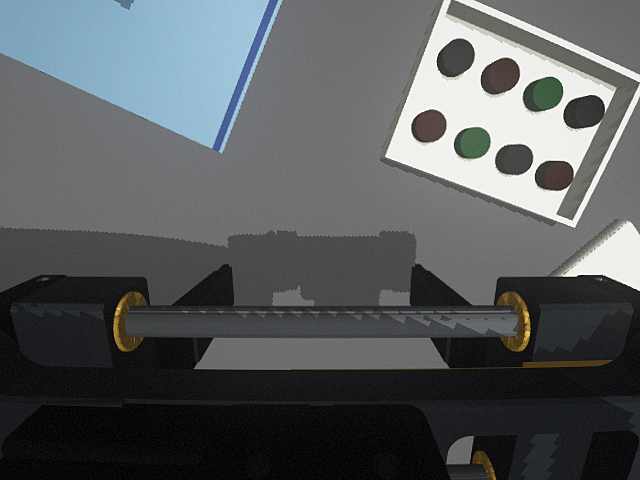

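Four knobbed shafts in the scene image: black in the stand (386,295), a larger black one standing (395,225), turquoise (291,292) and pink (430,382). Pink and turquoise are excluded. Of the two black ones, the smaller is the one in the stand. I'll confirm with enlarged crops.

```bash
python3 - <<'E'
from h import *
a=load('scene0')['image'][:,:,::-1];b=load('side0')['image'][:,:,::-1]
def c(i,x,y,w,h,k): return cv2.resize(i[y:y+h,x:x+w],None,fx=k,fy=k,interpolation=cv2.INTER_CUBIC)
cv2.imwrite('pics/c1.png',np.hstack([c(a,330,190,100,150,4),c(b,230,230,100,150,4)]))
cv2.imwrite('pics/c2.png',np.vstack([c(a,230,85,140,105,5)[:,:700]]))
cv2.imwrite('pics/c3.png',c(b,365,150,150,115,5))
E
```

```text
(no output)
```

View pics/c1.png

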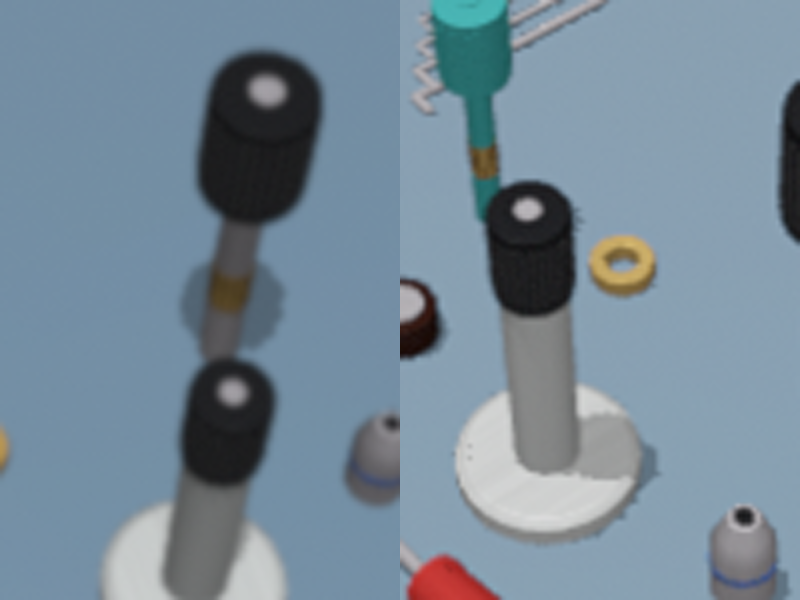

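View pics/c2.png

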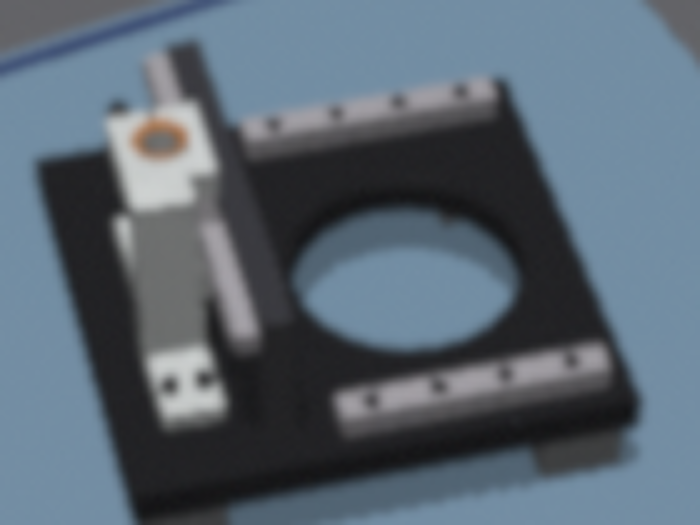

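View pics/c3.png

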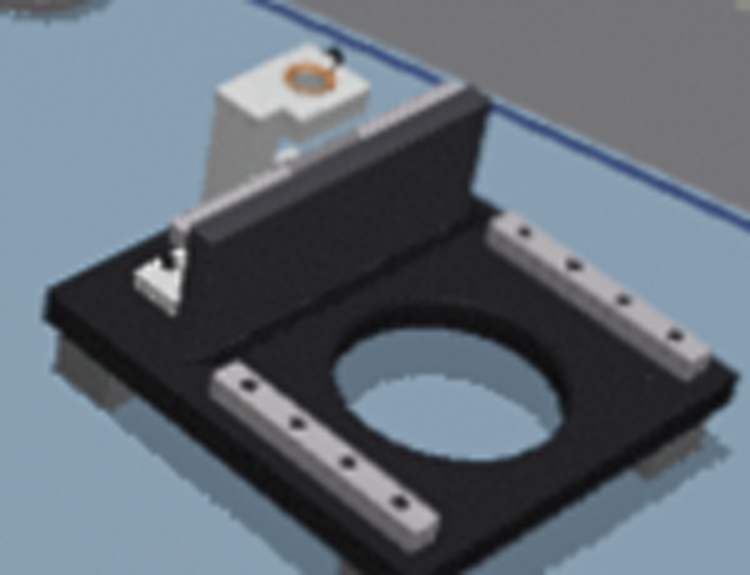

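The crop confirms it: the black knob in the stand is clearly the smaller of the two. Its white top spot is at scene (388,288) and side (262,282.5). The bushing is at scene (262,113) and side (427,166). Next I'll compute positions.

```bash
python3 - <<'E'
from h import *
a=load('scene0');b=load('side0')
np.set_printoptions(precision=4,suppress=True)
def two(n,u,v,z): print(n,tri([a,b],[u,v]),onz(a,[u],z)[0],onz(b,[v],z)[0])
two('knobtop',(388,288),(262,282.5),.148)
two('bush',(262,113),(427,165.6),.12)
two('bigtop',(396.7,212.5),(340,257),.17)
two('teal',(291,283),(248,231),.12)
two('pink',(433,371),(174,323),.13)
two('stand foot',(378.5,336.5),(267,345),.006)
two('objtop',(428,295),(316,359),.044)
# white-rail / plate corners at z=.04 scene
print(onz(a,[(238,117),(256,187),(357,161),(331,102)],.04)); print(onz(b,[(374,210),(452,267),(512,227)],.04))
# bar top ends z=.098 (dark)
print('bar scene',onz(a,[(262,97),(276,148)],.098)); print('bar side',onz(b,[(462,168),(403,198)],.098))
E
```

```text
knobtop [0.5638 0.1621 0.1473] [0.5639 0.1618 0.148 ] [0.5632 0.1631 0.148 ]
bush [ 0.5581 -0.2581  0.1198] [ 0.5581 -0.2582  0.12  ] [ 0.5579 -0.2574  0.12  ]
bigtop [0.4982 0.075  0.1751] [0.4949 0.0704 0.17  ] [0.5009 0.0726 0.17  ]
teal [0.6713 0.084  0.1257] [0.6693 0.0785 0.12  ] [0.6754 0.0822 0.12  ]
pink [0.5855 0.2946 0.1659] [0.5709 0.2837 0.13  ] [0.6121 0.281  0.13  ]
stand foot [0.5632 0.1629 0.0055] [0.5632 0.1625 0.006 ] [0.5629 0.1637 0.006 ]
objtop [0.4723 0.1534 0.0446] [0.4717 0.1521 0.044 ] [0.4725 0.1542 0.044 ]
[[ 0.5709 -0.3517  0.04  ]
 [ 0.6144 -0.1731  0.04  ]
 [ 0.4244 -0.146   0.04  ]
 [ 0.3897 -0.3081  0.04  ]]
[[ 0.6077 -0.1717  0.04  ]
 [ 0.4199 -0.1388  0.04  ]
 [ 0.3862 -0.3035  0.04  ]]
bar scene [[ 0.5307 -0.3202  0.098 ]
 [ 0.5646 -0.1903  0.098 ]]
bar side [[ 0.5176 -0.3251  0.098 ]
 [ 0.5516 -0.1732  0.098 ]]
```

```bash
cat >> h.py <<'E'
np.set_printoptions(precision=4,suppress=True)
def down(deg): # y_t at angle deg in world, z down
    a=np.radians(deg); y=np.array([np.cos(a),np.sin(a),0]);z=np.array([0,0,-1.]);x=np.cross(y,z)
    return cv2.Rodrigues(np.c_[x,y,z])[0].ravel()
E
python3 - <<'E'
from h import *
w=load('wrist0');print(np.array(w['mount']),np.array(w['camera_matrix']))
print(proj(w,[w['p'],w['p']+[0,0,.019],w['p']-[0,0,.1]]))
for d in(-30.5,149.5):
  for p in [(.5637,.1621,.115),(.5637,.1621,.3),(.558,-.258,.14),(.558,-.258,.3)]:
    print(d,p,ik(p,down(d)))
E
```

```text
[[-0.0006 -0.9707 -0.2404  0.0666]
 [ 1.     -0.0009  0.0009 -0.0005]
 [-0.001  -0.2404  0.9707 -0.17  ]
 [ 0.      0.      0.      1.    ]] [[339.5355   0.     321.3898]
 [  0.     339.5355 239.1943]
 [  0.       0.       1.    ]]
[[322.0413 283.7368]
 [322.0831 298.2838]
 [321.9119 238.8793]]
-30.5 (0.5637, 0.1621, 0.115) [ 0.1885  0.068   1.8839 -0.      1.1897  0.7208]
-30.5 (0.5637, 0.1621, 0.3) [ 0.1885 -0.055   1.6918 -0.      1.5048  0.7208]
-30.5 (0.558, -0.258, 0.14) [-0.5204  0.1042  1.8004 -0.      1.2369  0.0119]
-30.5 (0.558, -0.258, 0.3) [-0.5204  0.0078  1.6301 -0.      1.5037  0.0119]
149.5 (0.5637, 0.1621, 0.115) [ 0.1885  0.068   1.8839 -0.      1.1897 -2.4208]
149.5 (0.5637, 0.1621, 0.3) [ 0.1885 -0.055   1.6918 -0.      1.5048 -2.4208]
149.5 (0.558, -0.258, 0.14) None
149.5 (0.558, -0.258, 0.3) None
```

```bash
python3 - <<'E'
from h import *
R=down(-30.5)
reach([.558,-.258,.24],R); s=snap('wrist','wb'); print(s['p'],proj(s,[[.558,-.258,.12]]))
reach([.5637,.1621,.268],R); s=snap('wrist','wk'); print(s['p'],proj(s,[[.5637,.1621,.148]]))
print(get_time())
a=load('wb')['image'];b=s['image']
cv2.imwrite('pics/wbk.png',np.hstack([cv2.resize(i[120:360,220:420],None,fx=2,fy=2,interpolation=cv2.INTER_CUBIC)[:,:,::-1] for i in(a,b)]))
E
```

```text
[ 0.5576 -0.2589  0.2398] [[321.9251 232.4983]]
[0.564  0.1612 0.2678] [[321.1958 232.8556]]
3.4083
```

View pics/wbk.png

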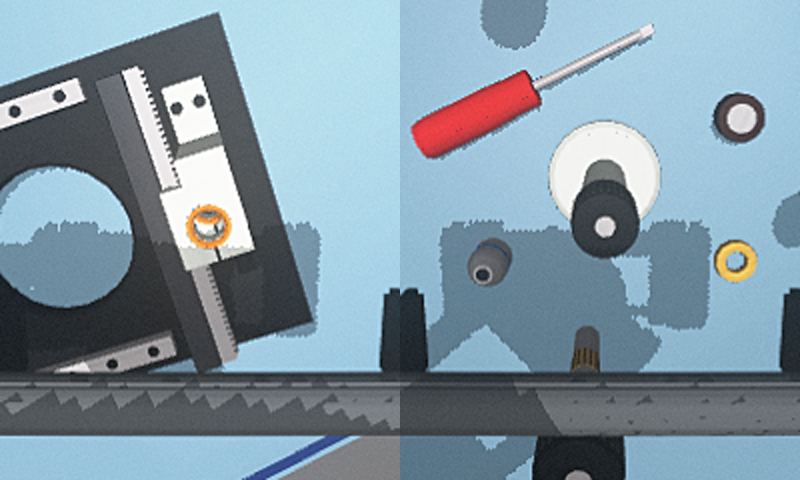

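The wrist views show the bushing ring near (324.5,233) and the knob's white end spot near (322.5,233). I'll refine both with masks and check how steady the pose reading is.

```bash
python3 - <<'E'
from h import *
for k in range(3): print(get_eef_pos(),get_time())
def fit(m):
    cs=cv2.findContours(m.astype('uint8'),cv2.RETR_EXTERNAL,cv2.CHAIN_APPROX_NONE)[0]
    c=max(cs,key=cv2.contourArea); return cv2.fitEllipse(c)
s=load('wb');h=cv2.cvtColor(s['image'],cv2.COLOR_RGB2HSV);m=(h[...,0]>5)&(h[...,0]<25)&(h[...,1]>110)&(h[...,2]>90)
m[:200]=0;m[265:]=0;m[:,:300]=0;m[:,350:]=0
e=fit(m);print('bush',e,onz(s,[e[0]],.12))
s=load('wk');g=s['image'].min(2);m=(g>130);m[:215]=0;m[250:]=0;m[:,:308]=0;m[:,338:]=0
e=fit(m);print('knob',e,onz(s,[e[0]],.148))
for n,z,f in(('scene0',.12,0),('side0',.12,0)):
    s=load(n);h=cv2.cvtColor(s['image'],cv2.COLOR_RGB2HSV);m=(h[...,0]>3)&(h[...,0]<20)&(h[...,1]>90)&(h[...,2]>80)
    x,y=(262,113) if n=='scene0' else (427,166)
    k=np.zeros_like(m);k[y-9:y+9,x-12:x+12]=1;e=fit(m&k);print(n,e,onz(s,[e[0]],z))
    g=s['image'].min(2);x,y=(388,288) if n=='scene0' else (262,282);m=g>110;k[:]=0;k[y-5:y+6,x-6:x+7]=1;e=fit(m&k);print(e,onz(s,[e[0]],.148))
E
```

```text
[0.564  0.161  0.2678] 3.4083
[0.564  0.161  0.2678] 3.4083
[0.564  0.161  0.2678] 3.4083
bush ((323.9647521972656, 232.95870971679688), (20.793764114379883, 21.535837173461914), 92.9705810546875) [[ 0.5593 -0.2593  0.12  ]]
knob ((322.2035217285156, 232.81634521484375), (9.410880088806152, 9.82909107208252), 174.56954956054688) [[0.5645 0.1617 0.148 ]]
scene0 ((261.5888366699219, 115.02063751220703), (9.908519744873047, 10.746352195739746), 167.62940979003906) [[ 0.5609 -0.2539  0.12  ]]
((387.6766357421875, 287.5739440917969), (4.952920913696289, 5.312398433685303), 126.73486328125) [[0.5639 0.1611 0.148 ]]
side0 ((426.4620666503906, 165.0996856689453), (4.2343010902404785, 8.792364120483398), 100.38251495361328) [[ 0.5595 -0.2581  0.12  ]]
((261.2626037597656, 281.9507751464844), (4.35078763961792, 6.137943267822266), 95.53414154052734) [[0.5647 0.1631 0.148 ]]
```

```bash
python3 - <<'E'
from h import *
R=down(-30.5)
movel([.5645,.1622,.117],R,rate=.12); dwell(.2); print(get_eef_pos(),get_ee_rot(),R,get_wrist_force(),get_time())
grip(0.0); print(get_grip_width(),get_wrist_force(),get_eef_pos(),get_time())
movel([.5645,.1622,.24],R,rate=.1); dwell(.2); print(get_eef_pos(),get_grip_width(),get_wrist_force(),get_time())
snap('wrist','w2');snap('scene','s2');snap('side','d2')
E
python3 - <<'E'
import cv2,numpy as np
a,b,w=[cv2.imread(f'pics/{n}.png') for n in('s2','d2','w2')]
cv2.imwrite('pics/m2.png',np.hstack([cv2.resize(a[200:350,330:450],None,fx=3.3,fy=3.3),cv2.resize(b[180:330,210:330],None,fx=3.3,fy=3.3)]))
E
```

```text
[0.5649 0.1623 0.1178] [2.7272 1.5587 0.0019] [2.7275 1.5589 0.    ] [0.0303 1.3066 0.1445] 5.0167
0.029607957382959585 [-0.1656 -0.5745 -0.6364] [0.5646 0.1622 0.117 ] 6.0667
[0.5642 0.1621 0.2393] 0.029410530028339266 [-0.0843  0.6097 -0.9233] 7.65
```

View pics/m2.png

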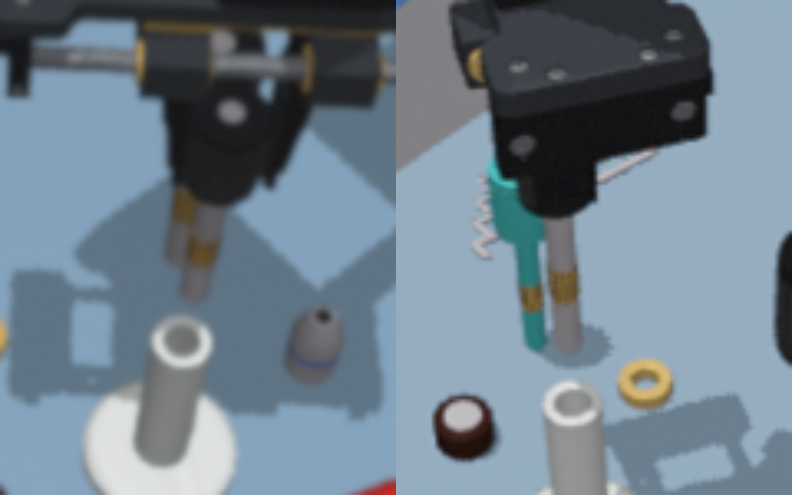

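View pics/w2.png

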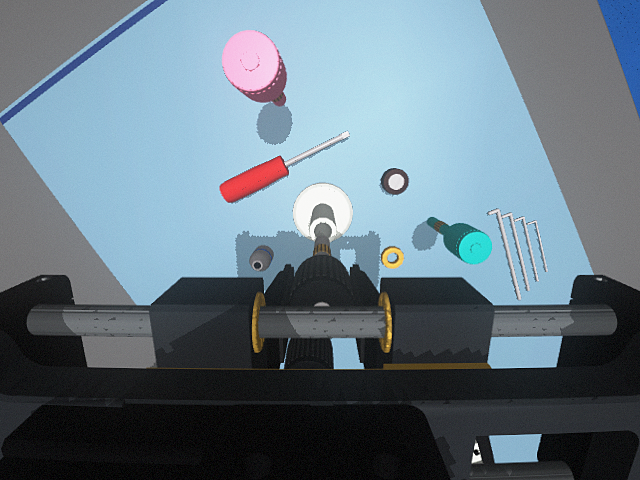

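```bash
python3 - <<'E'
from h import *
R=down(-30.5)
movel([.5594,-.2588,.24],R,rate=.22)
movel([.5594,-.2588,.226],R,rate=.05); dwell(.3); print(get_eef_pos(),get_ee_rot(),R,get_time())
s=snap('wrist','w3');a=snap('scene','s3');b=snap('side','d3')
P=np.array([.5593,-.2593,.12])
for q in(s,a,b): print(proj(q,[P,P+[0,0,.01]]))
cv2.imwrite('pics/w3c.png',cv2.resize(s['image'][190:290,260:390],None,fx=6,fy=6,interpolation=cv2.INTER_CUBIC)[:,:,::-1])
cv2.imwrite('pics/m3.png',np.hstack([cv2.resize(i[0:0+h,0:w],None,fx=5,fy=5,interpolation=cv2.INTER_CUBIC)[:,:,::-1] for i,h,w in((a['image'][50:160,225:305],110,80),(b['image'][90:200,390:470],110,80))]))
E
```

```text
[ 0.5595 -0.2589  0.2263] [2.7271 1.5586 0.0004] [2.7275 1.5589 0.    ] 10.6
[[321.9809 237.8116]
 [322.0208 240.7412]]
[[261.0945 112.8393]
 [260.7416 108.4602]]
[[426.8973 164.8504]
 [427.6698 160.3734]]
```

View pics/w3c.png

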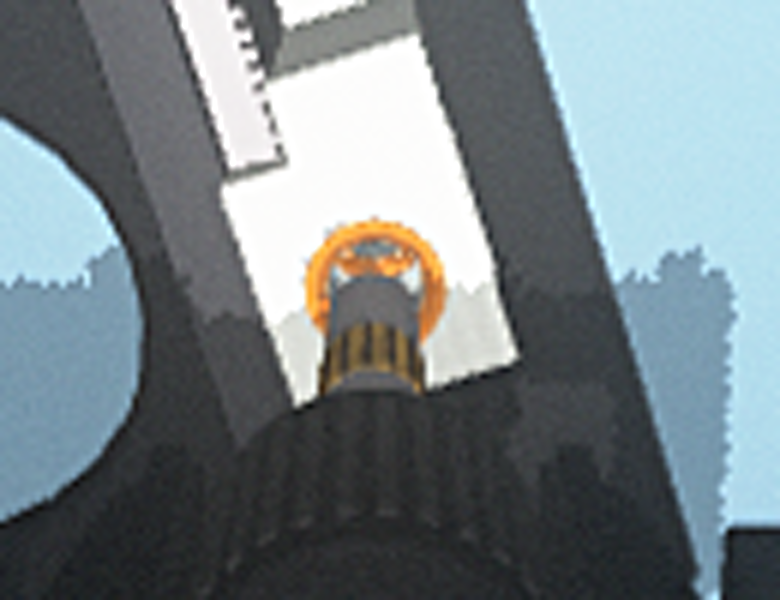

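View pics/m3.png

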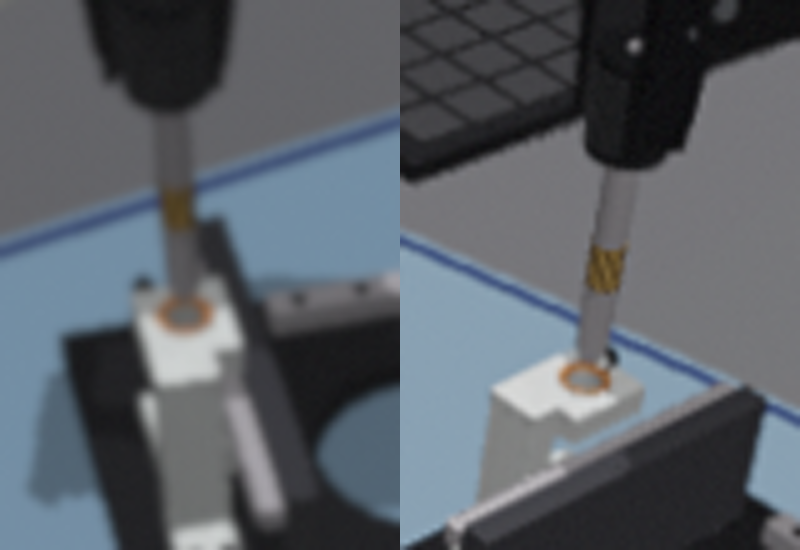

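Seen from the wrist, the shaft (x≈375 in the crop) sits on the ring centre (x≈376), and the tip's far edge falls where I predicted. The scene view agrees. The side view differs by under 1 px. Next I'll descend slowly while watching the force.

```bash
python3 - <<'E'
from h import *
R=down(-30.5)
x,y=.5594,-.2588
f0=np.array(get_wrist_force());print(f0)
z=.226
while z>.186:
    z-=.004
    movel([x,y,z],R,rate=.04); f=np.array(get_wrist_force())-f0; print(round(z,3),get_eef_pos(),f,np.array(get_wrist_torque()))
    if np.linalg.norm(f)>12: print('stop');break
print(get_time(),get_grip_width())
E
```

```text
[-0.6268  0.0091 -1.1314]
0.222 [ 0.5591 -0.2587  0.2214] [ 0.2576 -1.2145  0.5743] [ 0.0279 -0.0725  0.0516]
0.218 [ 0.5592 -0.2586  0.2174] [ 0.6303 -0.1283  0.6518] [-0.0427 -0.0181  0.0269]
0.214 [ 0.5592 -0.2587  0.2135] [-0.1287  0.8621 -1.0799] [ 0.002  -0.0119 -0.0126]
0.21 [ 0.5593 -0.2587  0.2096] [ 0.6821 -1.4397 -0.3146] [-0.0397 -0.065   0.0158]
0.206 [ 0.5593 -0.2588  0.2056] [0.6954 0.4206 0.148 ] [-0.0821 -0.0794  0.0192]
0.202 [ 0.5593 -0.2588  0.2016] [ 0.9102  0.0082 -0.4325] [-0.0257 -0.1541 -0.009 ]
0.198 [ 0.5593 -0.2587  0.1976] [ 0.66   -0.4066 -0.5582] [-0.1159 -0.1575 -0.0118]
0.194 [ 0.5593 -0.2587  0.1936] [ 0.1123 -1.4111  0.3209] [-0.0524 -0.1367  0.0072]
0.19 [ 0.5593 -0.2587  0.1896] [ 1.4129 -0.6908 -0.3035] [-0.0478 -0.1154  0.0139]
0.186 [ 0.5593 -0.2587  0.1856] [ 1.0502 -0.7913 -0.5172] [-0.0995 -0.1317  0.0041]
13.25 0.02959455141256913
```

The tip went into the upper bushing with next to no force, so I'll carry on to the lower one.

```bash
python3 - <<'E'
from h import *
R=down(-30.5)
x,y=.5594,-.2588
f0=np.array([-.63,0,-1.13])
z=.186
while z>.1455:
    z=max(z-.004,.1453)
    movel([x,y,z],R,rate=.04); f=np.array(get_wrist_force())-f0; print(round(z,3),get_eef_pos(),f,np.array(get_wrist_torque()))
    if np.linalg.norm(f)>10: print('stop');break
dwell(.3)
print(get_time(),get_grip_width(),get_eef_pos(),get_wrist_force())
s=snap('wrist','w4');a=snap('scene','s4');b=snap('side','d4')
cv2.imwrite('pics/w4c.png',cv2.resize(s['image'][170:290,250:400],None,fx=5,fy=5,interpolation=cv2.INTER_CUBIC)[:,:,::-1])
cv2.imwrite('pics/m4.png',np.hstack([cv2.resize(i,None,fx=5,fy=5,interpolation=cv2.INTER_CUBIC)[:,:,::-1] for i in(a['image'][70:180,225:305],b['image'][120:230,380:460])]))
E
```

```text
0.182 [ 0.5593 -0.2588  0.1816] [ 0.9507 -1.2955 -0.4067] [-0.0751 -0.1705 -0.0084]
0.178 [ 0.5593 -0.2588  0.1776] [ 0.998  -0.7783  0.478 ] [-0.1399 -0.1759  0.0028]
0.174 [ 0.5593 -0.2587  0.1736] [ 0.788  -0.099  -1.1901] [-0.129  -0.1978  0.0258]
0.17 [ 0.5593 -0.2588  0.1696] [ 1.4451 -0.1295 -0.9413] [-0.1131 -0.138  -0.0506]
0.166 [ 0.5593 -0.2588  0.1656] [ 0.0172  0.0245 -0.87  ] [-0.1289 -0.2287  0.0497]
0.162 [ 0.5593 -0.2588  0.1616] [ 2.4679  0.5619 -0.0327] [-0.1486 -0.2242  0.0065]
0.158 [ 0.5593 -0.2587  0.1576] [ 0.761  -0.5495 -0.7601] [-0.1266 -0.2504  0.0236]
0.154 [ 0.5593 -0.2588  0.1536] [ 1.849  -1.7379 -0.7333] [-0.1922 -0.2904 -0.0159]
0.15 [ 0.5593 -0.2588  0.1496] [ 1.9    -1.2435 -0.7342] [-0.1312 -0.2648  0.0045]
0.146 [ 0.5593 -0.2587  0.1456] [ 1.9362 -0.8736 -0.3735] [-0.1523 -0.2619 -0.0413]
0.145 [ 0.5594 -0.2588  0.1453] [ 1.201  -0.7803 -0.2947] [-0.1382 -0.2218  0.0014]
16.3 0.029275560209921496 [ 0.5593 -0.2588  0.1453] [ 0.1578 -0.3329 -1.7091]
```

View pics/m4.png

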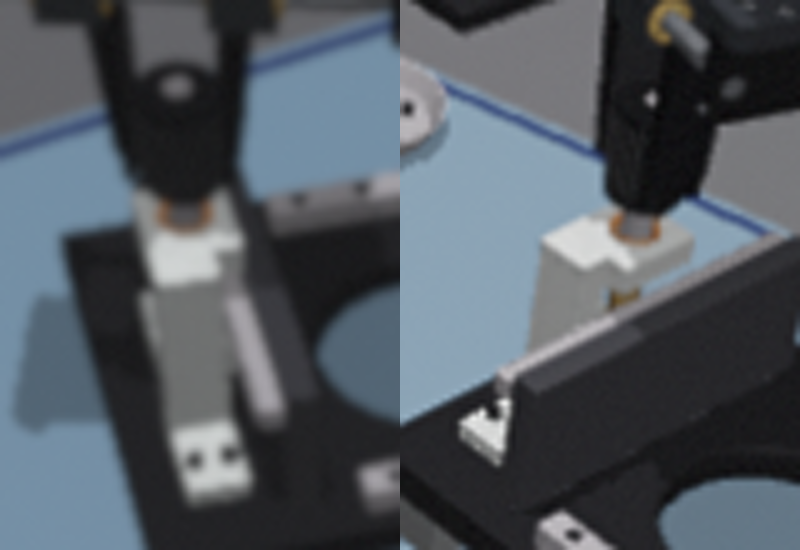

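View pics/w4c.png

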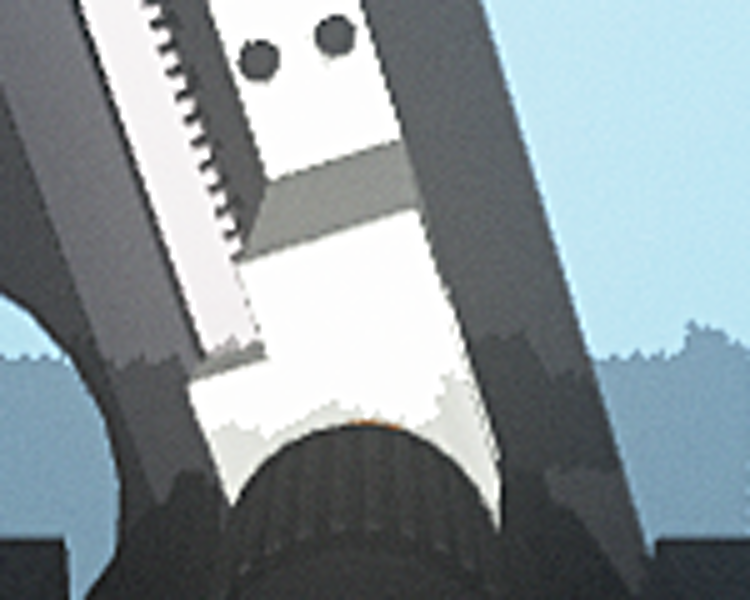

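The side view shows the brass pinion between the lugs at the rack, around crop (625,298). I'll check the height from the knob's white spot at scene (260.4,87.4) and from the pinion's upper edge.

```bash
python3 - <<'E'
from h import *
a=load('s4');b=load('d4');P=np.array([.5593,-.2590,0])
g=a['image'].min(2).astype(int);k=np.zeros(g.shape,bool);k[83:92,255:266]=1;m=(g>110)&k
ys,xs=np.nonzero(m);print('spot',xs.mean(),ys.mean())
for z in(.172,.174,.176,.178,.18): print(z,proj(a,[P+[0,0,z]]))
h=cv2.cvtColor(b['image'],cv2.COLOR_RGB2HSV)
print('pin col sat/V', [(r,tuple(b['image'][r,423:428].mean(0).astype(int))) for r in range(172,186)])
for z in(.095,.097,.099,.101,.103,.108): print(z,proj(b,[P+[0,0,z]+np.array([-.0057,.002,0])*0]))
s0=load('scene0')
g=s0['image'].min(2).astype(int);k[:]=0;k[283:293,382:394]=1;ys,xs=np.nonzero((g>110)&k);print('spot0',xs.mean(),ys.mean(),proj(s0,[[.5645,.1617,.148]]))
E
```

```text
spot nan nan
0.172 [[259.2701  89.3947]]
0.174 [[259.1938  88.449 ]]
0.176 [[259.1173  87.5003]]
0.178 [[259.0405  86.5484]]
0.18 [[258.9635  85.5934]]
pin col sat/V [(172, (np.int64(194), np.int64(195), np.int64(194))), (173, (np.int64(168), np.int64(169), np.int64(169))), (174, (np.int64(138), np.int64(139), np.int64(138))), (175, (np.int64(129), np.int64(130), np.int64(130))), (176, (np.int64(130), np.int64(131), np.int64(131))), (177, (np.int64(126), np.int64(125), np.int64(123))), (178, (np.int64(113), np.int64(106), np.int64(94))), (179, (np.int64(107), np.int64(92), np.int64(68))), (180, (np.int64(115), np.int64(103), np.int64(87))), (181, (np.int64(126), np.int64(121), np.int64(120))), (182, (np.int64(124), np.int64(122), np.int64(125))), (183, (np.int64(105), np.int64(103), np.int64(107))), (184, (np.int64(78), np.int64(78), np.int64(83))), (185, (np.int64(69), np.int64(69), np.int64(74)))]
0.095 [[424.9129 175.8787]]
0.097 [[425.0631 175.0143]]
0.099 [[425.2136 174.1479]]
0.101 [[425.3644 173.2793]]
0.103 [[425.5154 172.4085]]
0.108 [[425.8944 170.2224]]
spot0 387.74074074074076 287.5925925925926 [[387.5751 288.1001]]<stdin>:4: RuntimeWarning: Mean of empty slice.
  ret = ret.dtype.type(ret / rcount)
```

```bash
python3 - <<'E'
from h import *
b=load('d4');b3=load('d3');P=np.array([.5593,-.2590,0]);c=campose(b)[1]
d=(c-P)[:2];d/=np.linalg.norm(d);F=P+np.r_[d*.006,0]
for z in(.095,.097,.099,.101,.103): print(z,proj(b,[F+[0,0,z]]))
# hover: pinion edges, TCP z .2263 -> pinion .1623-.1803 expected
for z in(.1623,.1803): print(z,proj(b3,[F+[0,0,z]]))
im=b3['image']
for r in range(132,154): print(r,im[r,428:433].mean(0).astype(int), end=' ')
a=load('s4');g=a['image'].min(2).astype(int);y,x=np.mgrid[82:93,254:267];w=np.clip(g[82:93,254:267]-60,0,None);print('\nspot',(x*w).sum()/w.sum(),(y*w).sum()/w.sum())
E
```

```text
0.095 [[424.5881 177.7466]]
0.097 [[424.7387 176.8807]]
0.099 [[424.8896 176.0127]]
0.101 [[425.0408 175.1426]]
0.103 [[425.1923 174.2703]]
0.1623 [[429.8191 147.4097]]
0.1803 [[431.2758 138.8613]]
132 [100  98 101] 133 [100  98 100] 134 [100  98 102] 135 [100  98 102] 136 [100  97 100] 137 [97 95 97] 138 [98 95 98] 139 [97 89 83] 140 [93 76 48] 141 [91 73 41] 142 [92 74 41] 143 [95 76 41] 144 [96 77 42] 145 [97 78 42] 146 [100  80  43] 147 [98 80 49] 148 [97 87 76] 149 [103 101 104] 150 [105 103 106] 151 [105 103 106] 152 [106 103 106] 153 [105 103 106] 
spot 259.7140883977901 85.46270718232044
```

```bash
python3 - <<'E'
from h import *
a=load('s4');g=a['image'].min(2).astype('uint8');print(g[82:93,254:267])
m=(g>50).astype('uint8');n,l,st,ce=cv2.connectedComponentsWithStats(m[83:93,254:267]);print(st,ce+[254,83])
print(get_time(),get_wrist_force(),get_eef_pos(),get_grip_width())
E
```

```text
[[ 91  85  79  73  66  64  62  64  66  69  75  81  84]
 [ 76  66  56  48  44  42  42  43  43  45  51  59  67]
 [ 56  43  37  34  39  46  51  50  42  33  31  38  45]
 [ 38  31  31  45  60  73  80  76  62  42  28  25  30]
 [ 27  27  37  60  81  94 100  95  79  56  31  25  24]
 [ 26  27  40  65  89 101 104  99  84  59  35  27  24]
 [ 23  26  36  57  77  89  92  87  74  52  31  25  23]
 [ 23  22  28  41  55  65  67  63  53  38  24  23  23]
 [ 22  25  25  28  35  40  42  38  33  28  25  25  24]
 [ 23  23  24  25  26  26  27  26  24  25  24  24  24]
 [ 22  22  23  24  22  24  25  24  22  23  22  23  22]]
[[ 0  0 13 10 91]
 [ 0  0  3  2  4]
 [ 3  1  7  6 32]
 [10  0  3  1  3]] [[260.0659  88.044 ]
 [254.75    83.25  ]
 [260.      86.9062]
 [265.      83.    ]]
16.45 [ 0.5509 -0.1957 -1.4477] [ 0.5594 -0.2588  0.1453] 0.02941666916674331
```

```bash
python3 -c "
from h import *
sign_off();print(get_time())"
```

```text
the job is handed in; nothing more can be done
the job is handed in; nothing more can be done
```

The drive shaft is back in the stage, through the upper and then the lower bushing, and the gripper is still holding it with the pinion level with the rack. I handed the job in at about 16.5 s; the hand-in reports no verdict.

I took the smaller black-knobbed shaft out of the stand and lined it up over the bushing with the wrist camera. It then went down in 4 mm steps, with the force staying under about 3 N.

**Last checks:**
- **Height:** the scene camera puts the knob top about 176–177 mm above the bench, against 176 mm wanted. The wrist height, with the grasp height, gives about 156 mm for the knob centre, so the pinion is at about 90 mm and the tip about 8 mm clear of the plate.
- **Hold:** the grip is steady at 29.4 mm with almost no load on the wrist.
- **Position:** just before entry the side view showed the shaft up to 1 px off the ring centre, while the wrist and scene views agreed. It entered both bushings freely.

**Not confirmed:** in the final side view the upper lug hides the pinion's top edge, so I could not check that edge directly. Brass is visible up to the lug, and the pinion's height rests on the other measurements. I never commanded a move near the collar, specimen, objective or screwdriver. I did not check their positions in a picture at the end.

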